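Rebuild the cog stack of a printer feed drive

TASK

Take the square dust cap off the upright spindle of the feed-drive unit and put it in the grey parts tray. Then slide every cog on the bench onto the spindle, boss up, the largest at the bottom and the smallest on top, turning each until its wide groove takes the spindle's wide spline and it goes fully home. Finally swing the gauge arm in over the stack until it stops, press its knob all the way down so that the sprung foot reads the stack height, hold it there a moment, let it rise, and swing it back to where it parks; leave the cogs on the spindle and the other things on the bench where they are.

Things in the scene. Friction and masses are not known exactly. Their poses are not given: they have to be found in the camera images.
- spindle_seat (a point): centre of the drive unit's aluminium seat (flange 48 mm across, flat top), where the lowest cog rests, 30 mm above the bench. z: up the spindle; x: from the axis along the WIDE spline. A cog fits the spindle with 1.3 mm clearance all round and adds 18 mm to the stack. The spindle turns only against a stiff brake (0.4 N m). Under the dust cap at the start.
- spindle_top (a point): top of the spindle, on its axis, 72 mm above the seat; axes as the seat's. Round core 14 mm across, tapering over its last 5 mm. Four splines at 90 degrees reach 10.5 mm from the axis: the wide one is 9 mm wide and 66 mm high from the seat (narrowed to 6.5 mm over its last 5 mm), the other three are 3 mm wide and 62 mm high; above them the core is a plain pilot.
- unit: the fixed feed-drive unit: steel housing 24 mm high. Origin: at bench height on the spindle axis; x points to the gauge column, z up. The housing reaches from x = -65 to 150 mm and y = -55 to 55 mm.
- cap: square black plastic dust cap, 34 x 34 mm, 80 mm high, closed top, open below (26 mm square inside, 75 mm deep), about 45 g, standing over the spindle on the seat. Origin: centre of its open lower end; z towards its closed top; x square to a side.
- tray: fixed grey plastic parts tray, 120 x 120 x 32 mm high, walls and floor 4 mm. Origin: centre of the underside.
- cog_largest: white plastic cog, boss up: toothed disc 96 mm across, 6 mm thick, under a square boss 42 x 42 mm; 18 mm high overall, about 110 g. Bore 16.6 mm with four grooves at 90 degrees, 12 mm out from the axis: three 5.6 mm wide, one 11.6 mm wide, so it fits at one angle only. Origin: centre of underside; z up; x points along the wide groove, square to a boss flat. May be absent.
- cog_second: white plastic cog, boss up: toothed disc 84 mm across, 6 mm thick, under a square boss 42 x 42 mm; 18 mm high overall, about 95 g. Bore 16.6 mm with four grooves at 90 degrees, 12 mm out from the axis: three 5.6 mm wide, one 11.6 mm wide, so it fits at one angle only. Origin: centre of underside; z up; x points along the wide groove, square to a boss flat. May be absent.
- cog_third: white plastic cog, boss up: toothed disc 72 mm across, 6 mm thick, under a square boss 42 x 42 mm; 18 mm high overall, about 80 g. Bore 16.6 mm with four grooves at 90 degrees, 12 mm out from the axis: three 5.6 mm wide, one 11.6 mm wide, so it fits at one angle only. Origin: centre of underside; z up; x points along the wide groove, square to a boss flat. May be absent.
- cog_smallest: white plastic cog, boss up: toothed disc 62 mm across, 6 mm thick, under a square boss 42 x 42 mm; 18 mm high overall, about 65 g. Bore 16.6 mm with four grooves at 90 degrees, 12 mm out from the axis: three 5.6 mm wide, one 11.6 mm wide, so it fits at one angle only. Origin: centre of underside; z up; x points along the wide groove, square to a boss flat. May be absent.
- gauge_hinge (a point): point on the axis of the gauge column (upright steel post 24 mm across, top 210 mm above the bench), 110 mm from the spindle axis, 70 mm above the bench. Its z is up, its x points along the gauge arm towards the knob and turns with it.
- gauge_knob (a point): centre of the top of the round black knob (18 mm across, 40 mm high) on the end of the grey gauge arm, 93.5 mm from the column axis. Take it from above to swing and press the arm. At rest the knob's top is 228 mm above the bench, the arm's top 188 mm; the steel foot (7 mm pin) hangs below the knob, tip 125 mm above the bench.
- gauge_swing (a joint): swing of the gauge arm about its column, rad: 0 = parked at its stop, grows counter-clockwise seen from above, 1.75 = its other stop, where the foot stands over the boss of a cog on the spindle, 16.5 mm from the spindle axis on the column's side. Light friction, stays where left.
- gauge_arm (a joint): how far the gauge arm is pressed down its column, m: 0 = up, 0.055 = all the way down at its stop. A spring lifts it again (about 3 N at the top, up to 12 N when down on a stack).
- gauge_foot (a joint): how far the sprung foot is pushed up into the arm, m: 0 = hanging free. With the arm fully down on a stack of three cogs it reads 0.014, of four 0.032. Its spring gives 1 to 4 N.
- remote: black remote control, 190 x 50 x 18 mm; leave alone. Origin: centre of the underside.
- driver: screwdriver with a red handle, lying flat; leave alone. Origin: on its underside near the middle.
- multimeter: green multimeter, 180 x 90 x 37 mm; leave alone. Origin: centre of the underside.
- board: green circuit board, 110 x 80 mm, 14 mm high; leave alone. Origin: centre of the underside.
- socket: white plastic socket box, 55 x 55 x 40 mm; leave alone. Origin: centre of the underside.
- pen: blue pen, 130 mm long; leave alone. Origin: middle of the underside.
Not all that is in view belongs to the job. Leave any brown look-alike of the cog_smallest alone.

How it is judged:
By the outcome, as a careful person would: the job done as asked, in the order asked, and still so for the second after the job is handed in, with the robot touching nothing.
Of cog_largest, cog_second, cog_third, cog_smallest only 3 to 4 are there at a start; the rules pass over those that are not, and their reading is None.
At some moment in a run one of cog_largest, cog_second, cog_third, cog_smallest may be knocked a few centimetres aside while the robot is not near it.
Once in a run the grip may slacken for a moment while it holds something.
It also fails if it takes over 210 s, if anything falls off the work surface, if the arm or the gripper's body presses on something with over 40 N, if the wrist force passes 120 N, or if a joint passes its speed limit or range.

ROBOT

A 6-joint arm with a two-finger parallel gripper is mounted at the origin on the work surface. World frame = base frame: x ahead of the robot, y to its left, z up, the work surface at z = 0. Lengths are in m, angles in degrees, forces in N, time in s.
With the tool pointing down it reaches from about 0.325 to 0.85 m from the base axis. Payload 15.5 kg.
Tool frame: the origin (TCP) lies midway between the tips of the shut fingers; the grasp point (between the pads) lies 19 mm behind it; y points along the fingers, x is the direction in which the jaws open and shut, and the axes are right-handed (so a half turn about y gives the same grasp; the last joint's range is limited). The gripper opens to 91 mm and grips with 3 to 60 N. Pads are 32 mm wide; open, the fingers measure 118 mm over their backs; the gripper's body (76 mm by 178 mm) begins 60 mm behind the grasp point.
Start: joints at [60.705, 28.281, 77.091, -0, 74.628, -5.472], TCP at [0.252, 0.572, 0.214] pointing down, gripper open.
Joint ranges: [-166.48, 166.48], [-47.26, 123.95], [12.59, 153.08], [-70.14, 250.14], [6.76, 159.57], [-176.63, 176.63]. Speed limits (degrees/s): [108.29, 108.29, 147.25, 172.46, 172.46, 172.46].

INTERFACE

Orientations are given as a 3x3 rotation matrix whose columns are the frame's x, y, z axes.
In Python, from bench import ctrl gives the robot as it stands. The module is installed in compiled form; this text tells all that it offers. Calls block until the motion is done:
- ctrl.goto(position, orientation): joint-space move of the TCP to a pose.
- ctrl.move_l(position, vel=0.15, ori=None, contact_N=None): straight line of the TCP; ori=None keeps the orientation; vel is the mean speed in m/s. With contact_N (N) it stops when the force on the tool has changed by that much, and returns True; else False.
- ctrl.movej(angles): joint-space move.
- ctrl.command_gripper(opening): opening from 0.0 (shut) to 1.0 (fully open); the grip force is fixed at half the most; returns when the fingers have stopped.
- ctrl.sleep(seconds).
- ctrl.ik(position, orientation): joint angles nearest the present ones, or None.
- ctrl.read_camera(name): name is "side" or "top" or "wrist"; returns the picture (480x640x3 uint8, blue, green, red); there is no depth.
- ctrl.camera_params(name): a dict with "fx", "fy", "cx", "cy" (pixels), "pose" (4x4, takes a point from camera to world coordinates); the wrist camera has in their place "T_tool_cam" (4x4, takes a point from camera to tool coordinates, whose origin is the TCP and whose axes are the tool frame's). Camera axes: x right, y up, looking along -z (the intrinsics and any distortion apply to the point x, -y, -z); pixel columns grow to the right and rows downward; lengths in m; the calibration is good to about 2 mm. A picture is of the moment at which its call begins: read the wrist's pose just before it. camera_params takes no time and is no camera call.
A pose or a line that the arm cannot do raises ctrl.MotionError and nothing moves.
- ctrl.sign_off(): hands the job in, once; it reports no verdict.
Readings, each from a call of its own:
- ctrl.current_t(): time.
- ctrl.current_q(): joint angles.
- ctrl.current_dq(): joint speeds.
- ctrl.current_effort(): joint torques, N m.
- ctrl.current_tool_pos(): TCP position.
- ctrl.current_eef_rot(): TCP orientation.
- ctrl.current_contact_force(): force on the tool from outside, world axes, zero at the start.
- ctrl.current_wrist_torque(): the same for the moment, N m.
- ctrl.current_grip_width(): opening from 0.0 (shut) to 1.0 (fully open).
Only numpy, scipy, OpenCV 4.12 (cv2) and the standard library are available. Lean on these libraries where they do the work, as an engineer would, in place of code of your own. Each camera call takes 0.05 s, during which the arm holds its last target. There are 200 camera calls.

## Working session

There is one attempt and no reset: what is moved stays moved. The work goes in short steps, each a Python script; the robot and the scene stay as the last script left them, time stands still between calls to the robot, and variables do not carry over. Pictures are saved under pics/ and viewed, about 12 in all and at most 16, crops included, and the job is handed in when it is done.

```bash
mkdir -p pics; ls; python3 - <<'E'
from bench import ctrl
import cv2,numpy as np
np.set_printoptions(precision=4,suppress=True)
for n in("top","side","wrist"):
    im=ctrl.read_camera(n); cv2.imwrite(f"pics/{n}0.png",im)
    print(n,ctrl.camera_params(n))
print(ctrl.current_t(),ctrl.current_tool_pos(),ctrl.current_eef_rot())
E
```

```text
pics
top {'fx': 610.1725537875225, 'fy': 610.1725537875225, 'cx': 319.43034122976286, 'cy': 246.92515525310745, 'pose': array([[ 0.0283,  0.9885, -0.1487,  0.354 ],
       [-0.9995,  0.0298,  0.0078,  0.062 ],
       [ 0.0121,  0.1485,  0.9888,  1.8217],
       [ 0.    ,  0.    ,  0.    ,  1.    ]])}
side {'fx': 552.2306139055106, 'fy': 552.2306139055106, 'cx': 313.65758661772134, 'cy': 235.59077877539593, 'pose': array([[-0.9892,  0.0593, -0.1337,  0.3925],
       [-0.1452, -0.5082,  0.8489,  1.2505],
       [-0.0177,  0.8592,  0.5114,  0.8689],
       [ 0.    ,  0.    ,  0.    ,  1.    ]])}
wrist {'fx': 372.7671448247085, 'fy': 372.7671448247085, 'cx': 323.63300560720506, 'cy': 240.80065089228233, 'T_tool_cam': array([[ 1.    , -0.001 , -0.0009,  0.    ],
       [-0.0007,  0.2366, -0.9716, -0.1717],
       [ 0.0012,  0.9716,  0.2366,  0.0655],
       [ 0.    ,  0.    ,  0.    ,  1.    ]])}
0.15 [0.2523 0.5715 0.2135] [[ 0.4039 -0.0004 -0.9148]
 [ 0.9148 -0.0007  0.4039]
 [-0.0008 -1.      0.0001]]
```

View pics/top0.png

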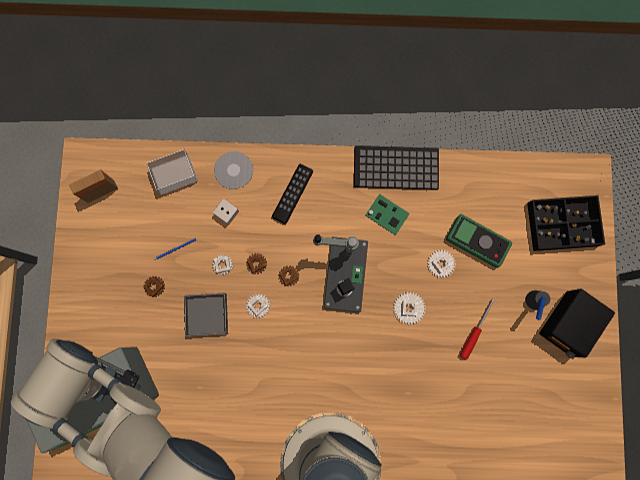

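View pics/side0.png

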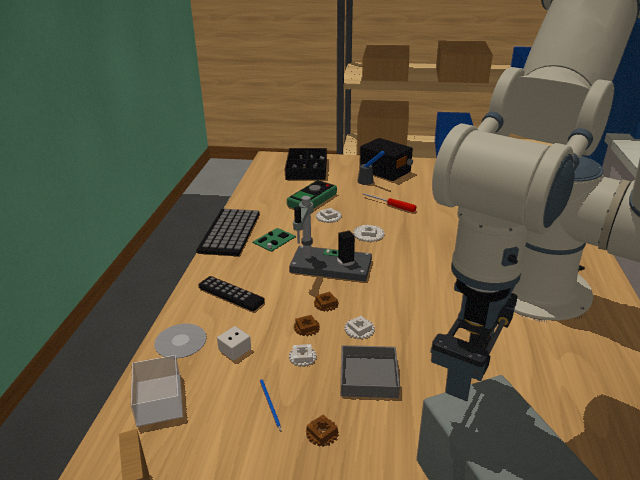

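```bash
cat > h.py <<'E'
from bench import ctrl
import cv2,numpy as np
np.set_printoptions(precision=4,suppress=True)
def R(deg):
    a=np.radians(deg); x=np.array([np.cos(a),np.sin(a),0]); y=np.array([0,0,-1.]); return np.c_[x,y,np.cross(x,y)]
def snap(n,name=None):
    p=ctrl.camera_params(n)
    if n=="wrist":
        T=np.eye(4); T[:3,:3]=ctrl.current_eef_rot(); T[:3,3]=ctrl.current_tool_pos(); T=T@p["T_tool_cam"]
    else: T=p["pose"]
    im=ctrl.read_camera(n)
    if name: cv2.imwrite(f"pics/{name}.png",im)
    return im,(p,np.array(T))
def ray(c,uv,z):
    p,T=c; uv=np.atleast_2d(np.asarray(uv,float))
    d=np.c_[(uv[:,0]-p["cx"])/p["fx"],-(uv[:,1]-p["cy"])/p["fy"],-np.ones(len(uv))]@T[:3,:3].T
    return T[:3,3]+d*((z-T[2,3])/d[:,2])[:,None]
def proj(c,P):
    p,T=c; q=(np.atleast_2d(P)-T[:3,3])@T[:3,:3]
    return np.c_[p["cx"]+p["fx"]*q[:,0]/-q[:,2],p["cy"]-p["fy"]*q[:,1]/-q[:,2]]
E
python3 - <<'E'
from h import *
im=cv2.imread("pics/top0.png"); p=ctrl.camera_params("top"); c=(p,np.array(p["pose"]))
for n,uv,z in[("c1",(222,265),.01),("c2",(258,306),.01),("c3",(441,264),.01),("c4",(409,308),.01),("tray",(206,316),.02),("tray2",(172,173),.02),("br1",(257,263),.01),("br2",(289,275),.01),("cap",(347,287),.1),("colpost",(352,242),.21),("knob",(319,240),.22)]:
    q=ray(c,uv,z)[0]; print(n,q,np.hypot(*q[:2]))
hsv=cv2.cvtColor(im,cv2.COLOR_BGR2HSV); m=((hsv[...,2]>170)&(hsv[...,1]<50)).astype(np.uint8)
n,l,s,ce=cv2.connectedComponentsWithStats(cv2.morphologyEx(m,cv2.MORPH_CLOSE,np.ones((3,3))))
for i in range(1,n):
    if s[i,4]>100 and 140<ce[i,1]<330: print(s[i],ce[i])
a=cv2.resize(im[140:350,130:330],None,fx=3,fy=2.8,interpolation=cv2.INTER_CUBIC)[:600]
cv2.imwrite("pics/cropL.png",cv2.resize(im[140:345,130:400],None,fx=2.9,fy=2.9,interpolation=cv2.INTER_CUBIC))
E
```

```text
c1 [0.5633 0.3368 0.01  ] 0.6563041260087278
c2 [0.4446 0.2243 0.01  ] 0.4979539843359634
c3 [ 0.5858 -0.318   0.01  ] 0.6665280244628916
c4 [ 0.4516 -0.2228  0.01  ] 0.50355828887792
tray [0.4105 0.3742 0.02  ] 0.5554817967119238
tray2 [0.8382 0.5011 0.02  ] 0.9765526373812817
br1 [0.5724 0.2328 0.01  ] 0.6179410266368366
br2 [0.5393 0.136  0.01  ] 0.5561504916922835
cap [ 0.5009 -0.0327  0.1   ] 0.50191781071666
colpost [ 0.6124 -0.0374  0.21  ] 0.6135678297389383
knob [0.6136 0.0511 0.22  ] 0.6156759485818896
[228 164  12  12 105] [233.2    169.6762]
[213 199  24  23 286] [224.7867 210.2483]
[428 250  27  27 487] [440.8747 263.308 ]
[213 255  19  20 205] [222.3073 263.8976]
[394 293  31  31 667] [408.8726 307.8291]
[247 295  23  23 339] [257.7581 305.6696]
```

View pics/cropL.png

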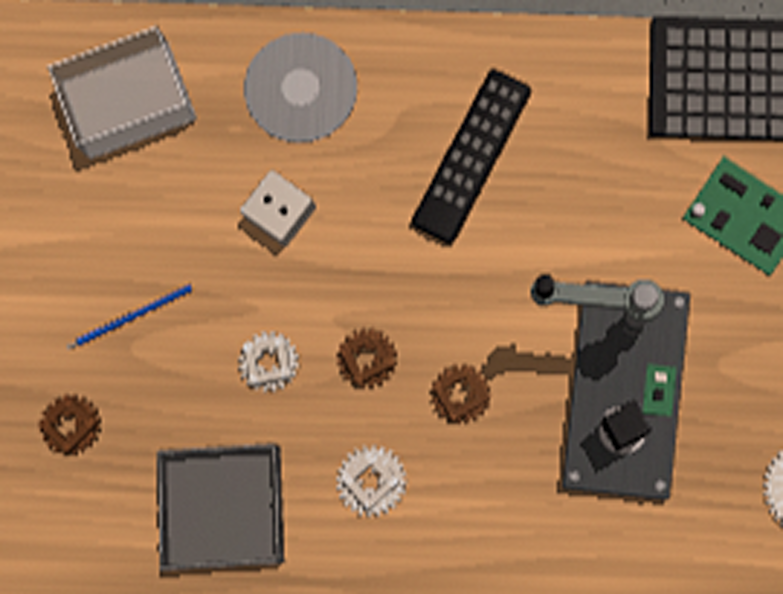

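Tray candidates: the dark grey square at (206,316), and the pale rectangular box at (172,173). The square one is 41 px, about 120 mm, and in reach, so it is the tray. The four white cogs by diameter: (409,308) largest, (441,264) second, (258,306) third, (222,265) smallest. The three brown ones are look-alikes to leave alone.

```bash
cat >> h.py <<'E'
def look(xy,zt,yaw,H=0.35,name=None):
    r=R(yaw); off=0.0655-0.2435*(H+0.1717-zt)
    p=np.r_[np.array(xy)-off*r[:2,2],H]
    ctrl.goto(p,r); ctrl.sleep(0.15)
    return snap("wrist",name)
E
python3 - <<'E'
from h import *
p=ctrl.current_tool_pos(); ctrl.move_l(p+[0,0,0.13])
im,c=look((0.52,-0.02),0.1,0,0.38,"unit1")
print(ctrl.current_t(),ctrl.current_q(),ctrl.current_tool_pos())
print(proj(c,[[.5,-.033,.11],[.612,-.037,.21]]))
E
```

```text
3.55 [-3.8261 12.5338 75.782   0.0025 91.6857 -3.8787] [0.52  0.025 0.38 ]
[[306.4893 254.0986]
 [417.256  286.0823]]
```

View pics/unit1.png

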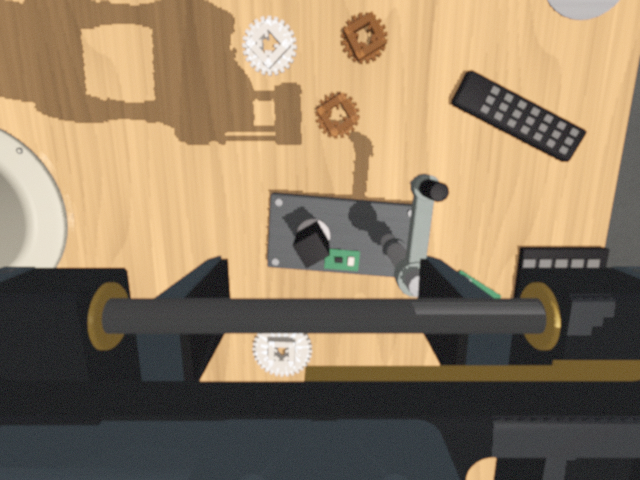

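```bash
sed -i 's/off=0.0655-.*/off=0.0655/' h.py; python3 - <<'E'
from h import *
im,c=look((0.51,-0.033),0.1,0,0.34,"unit2")
print(ctrl.current_t(),ctrl.current_q(),ctrl.current_tool_pos())
u=proj(c,[[.5,-.033,.11],[.612,-.037,.21]]);print(u)
cv2.imwrite("pics/unit2c.png",cv2.resize(im[30:270,200:500],None,fx=2.5,fy=2.5,interpolation=cv2.INTER_CUBIC))
E
```

```text
4.3333 [-17.4249  13.6028  80.2778   0.0071  86.0833 -17.5024] [ 0.5103 -0.0976  0.3404]
[[312.842  151.4839]
 [451.0413 157.3552]]
```

View pics/unit2c.png

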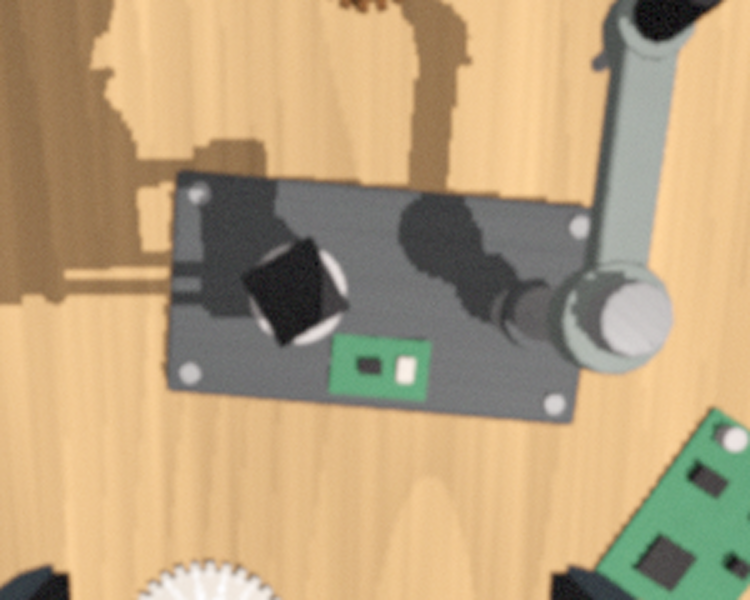

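```bash
python3 - <<'E'
from h import *
im=cv2.imread("pics/unit2.png"); p=ctrl.camera_params("wrist")
T=np.eye(4);T[:3,:3]=R(0);T[:3,3]=ctrl.current_tool_pos();T[:3,:3]=ctrl.current_eef_rot();c=(p,T@p["T_tool_cam"])
g=im.max(2); m=(g<45).astype(np.uint8); m[:,:]*=1; roi=np.zeros_like(m); roi[115:180,285:350]=1
n,l,s,ce=cv2.connectedComponentsWithStats(m*roi)
i=1+np.argmax(s[1:,4]); ct=max(cv2.findContours((l==i).astype(np.uint8),0,2)[0],key=cv2.contourArea)
r=cv2.minAreaRect(ct);print(r); b=cv2.boxPoints(r); B=ray(c,b,.11);print(B.mean(0),B)
man=np.array([[243,282],[311,238],[348,303],[284,346]])/2.5+[200,30]
M=ray(c,man,.11);print("man",M.mean(0),np.linalg.norm(np.diff(M,axis=0),axis=1),[np.degrees(np.arctan2(*(M[k+1]-M[k])[1::-1])) for k in range(3)])
h=np.array([[178,172],[168,388],[573,422],[590,207]])/2.5+[200,30]; Hh=ray(c,h,.024);print(Hh)
e=(Hh[3]-Hh[0]+Hh[2]-Hh[1])[:2];a=np.arctan2(e[1],e[0]);x=np.array([np.cos(a),np.sin(a)]);print("unit yaw",np.degrees(a),"origin",Hh.mean(0)[:2]-.0425*x)
print("col",ray(c,np.array([636,318])/2.5+[200,30],.21))
p2=ctrl.camera_params("top");c2=(p2,np.array(p2["pose"]));print("tray",ray(c2,[[185,296],[227,294],[228,337],[185,339]],.032))
E
```

```text
((317.4662780761719, 145.6460723876953), (31.48193359375, 30.84593391418457), 57.9946174621582)
[ 0.5048 -0.0271  0.11  ] [[ 0.4825 -0.0218  0.11  ]
 [ 0.5097 -0.0054  0.11  ]
 [ 0.5272 -0.0322  0.11  ]
 [ 0.4997 -0.0491  0.11  ]]
man [ 0.5059 -0.0284  0.11  ] [0.0334 0.0304 0.0323] [np.float64(31.92254538852259), np.float64(-59.09075930167167), np.float64(-146.53424128090197)]
[[ 0.4466  0.0299  0.024 ]
 [ 0.4381 -0.0759  0.024 ]
 [ 0.65   -0.0932  0.024 ]
 [ 0.6511  0.014   0.024 ]]
unit yaw -4.541835557207833 origin [ 0.5041 -0.0279]
col [[ 0.6146 -0.0368  0.21  ]]
tray [[0.4664 0.4366 0.032 ]
 [0.4758 0.3144 0.032 ]
 [0.3516 0.3052 0.032 ]
 [0.3423 0.429  0.032 ]]
```

```bash
python3 - <<'E'
from h import *
r=R(-58); x,y=.505,-.0275
ctrl.goto([x,y,.22],r); ctrl.move_l([x,y,.072],.12,contact_N=15)
print(ctrl.current_tool_pos(),ctrl.current_contact_force())
ctrl.command_gripper(0.0); print("grip",ctrl.current_grip_width())
p=ctrl.current_tool_pos(); ctrl.move_l(p+[0,0,.03],.06); print(ctrl.current_grip_width(),ctrl.current_contact_force())
ctrl.move_l([p[0],p[1],.24],.2); print("grip",ctrl.current_grip_width())
im,_=snap("side","s1")
ctrl.goto([.409,.371,.16],R(0)); print("grip",ctrl.current_grip_width(),ctrl.current_t())
print(ctrl.move_l([.409,.371,.04],.08,contact_N=5),ctrl.current_tool_pos())
ctrl.command_gripper(.8); ctrl.move_l([.409,.371,.22],.2)
im,c=look((.505,-.0275),.1,0,.30,"unit3"); print(ctrl.current_t(),ctrl.current_tool_pos())
s=cv2.resize(snap("side")[0][300:440,300:440],(600,600),interpolation=cv2.INTER_CUBIC)
cv2.imwrite("pics/u3.png",np.hstack([cv2.resize(im[80:220,260:400],(600,600),interpolation=cv2.INTER_CUBIC),cv2.resize(s,(200,600))]))
E
```

```text
[ 0.5054 -0.0276  0.0725] [-0.3974  0.1506  0.4325]
grip 0.37357137165187865
0.3716784829666777 [-0.0472 -0.0361 -0.5527]
grip 0.3724816254794141
grip 0.37188400633391466 10.8083
True [0.4085 0.3707 0.0453]
15.8333 [ 0.5051 -0.0924  0.2999]
```

View pics/u3.png

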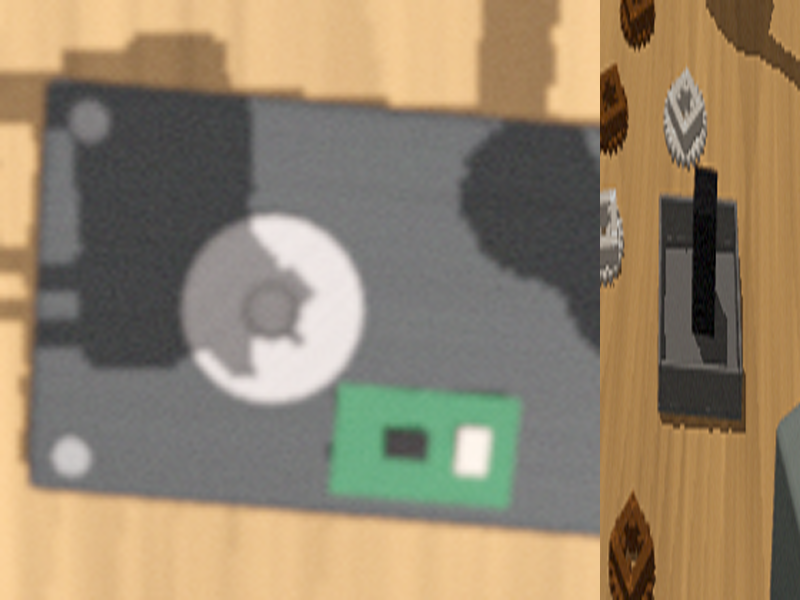

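```bash
python3 - <<'E'
from h import *
im,c=look((.505,-.0275),.1,150,.25,"unit4"); print(ctrl.current_t(),ctrl.current_tool_pos(),ctrl.current_q())
np.savez("unit4.npz",T=c[1])
u=proj(c,[[.505,-.0275,.102]])[0].astype(int);print(u)
cv2.imwrite("pics/u4.png",cv2.resize(im[u[1]-30:u[1]+30,u[0]-30:u[0]+30],(600,600),interpolation=cv2.INTER_CUBIC))
E
```

```text
18.2083 [0.5378 0.0291 0.25  ] [  -3.2516   19.2646   86.3941   -0.0009   74.3374 -153.2269]
[324 150]
```

View pics/u4.png

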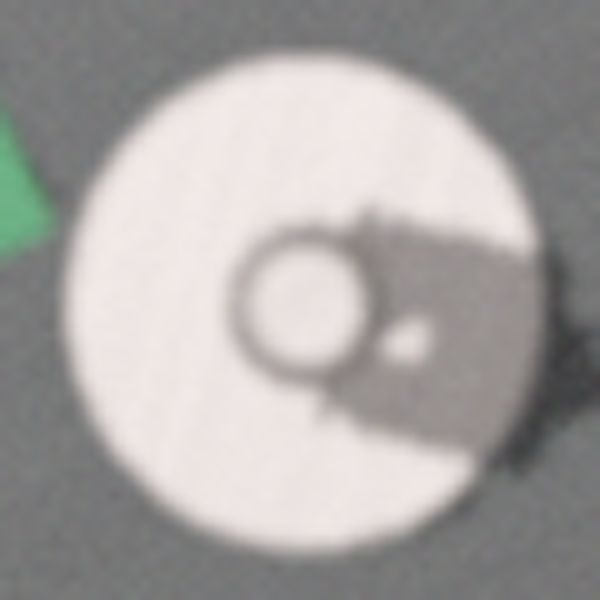

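```bash
python3 - <<'E'
from h import *
f=[]
for k in range(8): im,c=snap("wrist"); f.append(im.astype(float))
a=np.mean(f,0).mean(2); a=a[120:180,294:354]
a=cv2.resize(a,(600,600),interpolation=cv2.INTER_CUBIC)
b=np.clip((a-200)*255/(a.max()-200),0,255)
print(a.max(),np.percentile(a,[25,50,75]))
im3=cv2.imread("pics/unit3.png").mean(2); 
g=cv2.resize(im3[130:175,300:345],(600,600),interpolation=cv2.INTER_CUBIC); g=np.clip((g-90)*255/160,0,255)
cv2.imwrite("pics/u5.png",cv2.resize(np.hstack([b,g]),(800,400)).astype(np.uint8))
E
```

```text
236.42782315895118 [119.9154 145.798  229.663 ]
```

View pics/u5.png

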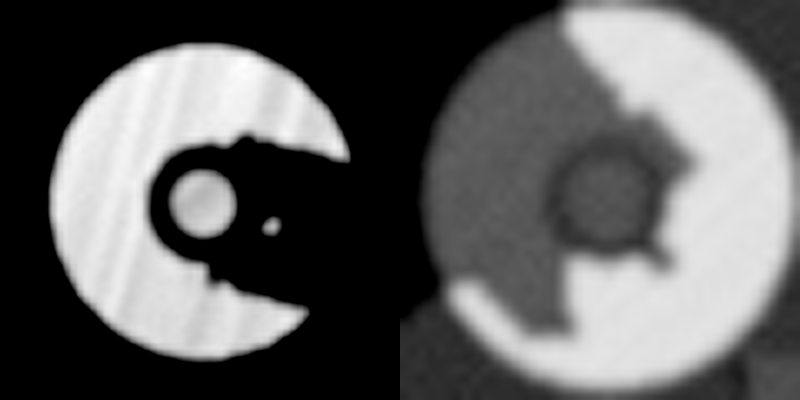

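```bash
python3 - <<'E'
from h import *
p=ctrl.camera_params("wrist");T=np.load("unit4.npz")["T"];c=(p,T)
print(ray(c,(325.2-.4,150.2-.4),.03),ray(c,(324.5-.4,150.5-.4),.102), ray(c,[(324.8-158*.15,150),(324.8+158*.15,150)],.03))
# cog c4 look
im,c=look((.452,-.223),.018,-20,.20,"c4"); np.savez("c4.npz",T=c[1]); print(ctrl.current_t(),ctrl.current_q())
print(proj(c,[[.452,-.223,.018]]))
cv2.imwrite("pics/c4c.png",im[0:300,150:500])
E
```

```text
[[ 0.5043 -0.0279  0.03  ]] [[ 0.5051 -0.0281  0.102 ]] [[ 0.5254 -0.0399  0.03  ]
 [ 0.4835 -0.0157  0.03  ]]
20.8917 [-40.1295  20.393   93.4633   0.0025  66.1375 -20.1785]
[[322.7173 151.4282]]
```

View pics/c4c.png

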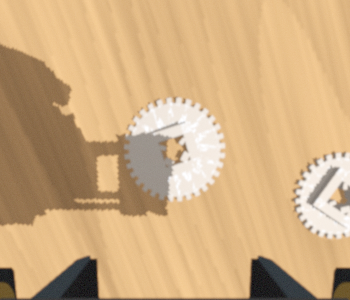

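```bash
cat >> h.py <<'E'
def disc(im,c,xy,rad=.055):
    """centre and diameter of white cog disc near xy (underside plane z .006)"""
    hsv=cv2.cvtColor(im,cv2.COLOR_BGR2HSV); w=((hsv[...,1]<60)&(hsv[...,2]>95)).astype(np.uint8)
    roi=np.zeros_like(w); u=proj(c,[[*xy,.006],[xy[0]+rad,xy[1],.006]]); cv2.circle(roi,tuple(int(v) for v in u[0]),int(np.hypot(*(u[1]-u[0]))),1,-1)
    n,l,s,_=cv2.connectedComponentsWithStats(w*roi); i=1+np.argmax(s[1:,4])
    ct=max(cv2.findContours((l==i).astype(np.uint8),0,2)[0],key=cv2.contourArea)
    h=cv2.convexHull(ct)[:,0]; P=ray(c,h,.006)[:,:2].astype(np.float32)
    (x,y),r=cv2.minEnclosingCircle((P*1000).reshape(-1,1,2)); return np.array([x,y])/1000,2*r
def groove(im,c,xy,top=.018):
    """yaw of wide groove from the wood seen through the bore"""
    hsv=cv2.cvtColor(im,cv2.COLOR_BGR2HSV); s=cv2.GaussianBlur(hsv[...,1],(3,3),0).astype(np.float32)
    a=np.radians(np.arange(360)); prof=0
    for r in np.arange(.0088,.0112,.0004):
        u=proj(c,np.c_[xy[0]+r*np.cos(a),xy[1]+r*np.sin(a),np.full(360,top/2)]).astype(np.float32)
        prof=prof+cv2.remap(s,u[:,0],u[:,1],cv2.INTER_LINEAR).ravel()
    prof=prof/prof.max(); t=np.zeros(360)   # template: grooves, wide at 0
    for k,w in((0,33),(90,16),(180,16),(270,16)):
        d=np.abs((np.arange(360)-k+180)%360-180); t[d<=w]=1
    t-=t.mean(); sc=np.array([np.dot(prof,np.roll(t,k)) for k in range(360)]); k=int(sc.argmax())
    return k,np.round([sc[k],sc[(k+90)%360],sc[(k+180)%360],sc[(k+270)%360]],1)
def cogpose(xy,yaw,name=None):
    im,c=look(xy,.018,yaw,.20); xy,d=disc(im,c,xy); print("disc",xy,d)
    im,c=look(xy,.018,yaw,.13,name); xy,d=disc(im,c,xy); g=groove(im,c,xy)
    print("disc",xy,d,"groove",g,"t",ctrl.current_t())
    if name:
        u=proj(c,[[*xy,.018]])[0].astype(int); cv2.imwrite(f"pics/{name}_c.png",cv2.resize(im[u[1]-60:u[1]+60,u[0]-60:u[0]+60],(480,480),interpolation=cv2.INTER_CUBIC))
    return xy,g[0]
E
python3 - <<'E'
from h import *
cogpose((.452,-.223),-20,"c4b")
E
```

```text
disc [ 0.4535 -0.2228] 97.01248931884766
disc [ 0.4533 -0.2227] 97.16718292236328 groove (87, array([43.8, 25.6, 26.4, 24. ])) t 21.925
```

View pics/c4b_c.png

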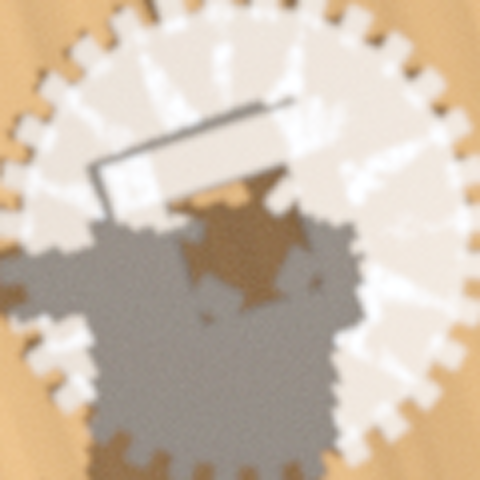

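```bash
cat >> h.py <<'E'
AX=np.array([.5048,-.028]); WY=42.
def pick(xy,g,xtra=-90):
    j=(g+xtra+180)%360-180; x,y=xy
    q1=np.degrees(np.arctan2(y,x))
    if abs(q1-j)>172: j-=360*np.sign(j)
    r=R(j); ctrl.command_gripper(.66); ctrl.goto([x,y,.07],r); ctrl.move_l([x,y,.0085],.08,contact_N=8)
    print("at",ctrl.current_tool_pos()); ctrl.command_gripper(0.)
    p=ctrl.current_tool_pos(); ctrl.move_l(p+[0,0,.03],.08); print("grip",ctrl.current_grip_width(),"F",ctrl.current_contact_force())
    ctrl.move_l([x,y,.18],.2); print("grip",ctrl.current_grip_width())
def place(k,xtra=-90,ax=None,yaw=None,down=.12):
    ax=AX if ax is None else ax; r=R((WY if yaw is None else yaw)+xtra); z=.0385+.018*k
    ctrl.goto([*ax,.17],r); print("over grip",ctrl.current_grip_width(),"t",ctrl.current_t())
    ctrl.move_l([*ax,down],.1)
    hit=ctrl.move_l([*ax,z-.002],.04,contact_N=6); p=ctrl.current_tool_pos()
    print("hit",hit,"z-err",p[2]-z,"xy",p[:2]-ax,"F",ctrl.current_contact_force(),"M",ctrl.current_wrist_torque(),"grip",ctrl.current_grip_width())
    return p[2]-z
E
python3 - <<'E'
from h import *
pick((.4533,-.2227),87.5); place(0); print(ctrl.current_t())
im,_=snap("side","sp1"); cv2.imwrite("pics/sp1c.png",cv2.resize(im[170:310,250:400],None,fx=4,fy=4,interpolation=cv2.INTER_CUBIC))
E
```

```text
at [ 0.4535 -0.2229  0.0088]
grip 0.45582270773181943 F [ 0.5112  0.1418 -0.3664]
grip 0.4569492707759542
over grip 0.45766586355377814 t 26.6583
hit True z-err 0.00026699910870114224 xy [-0.  0.] F [-1.4317 -0.3751  8.542 ] M [-0.0904  0.2183  0.0318] grip 0.455997242727045
29.1667
```

```bash
cat >> h.py <<'E'
def release():
    ctrl.command_gripper(.66); p=ctrl.current_tool_pos(); ctrl.move_l([p[0],p[1],.19],.2)
E
python3 - <<'E'
from h import *
release()
xy,g=cogpose((.586,-.318),-30,"c3b"); print(ctrl.current_q())
im,_=snap("side","sp1"); a=cv2.resize(im[170:310,250:400],None,fx=3.4,fy=3.43,interpolation=cv2.INTER_CUBIC)
b=cv2.imread("pics/c3b_c.png")[:,100:400]; 
cv2.imwrite("pics/v1.png",np.hstack([a[:480,:490],b]))
E
```

```text
disc [ 0.5897 -0.3186] 85.31895446777344
disc [ 0.5896 -0.3185] 85.1050796508789 groove (128, array([46.7, 30.7, 27.8, 28.2])) t 32.7167
[-39.0562  36.5138  75.1172   0.0014  68.1799  -9.0596]
```

View pics/v1.png

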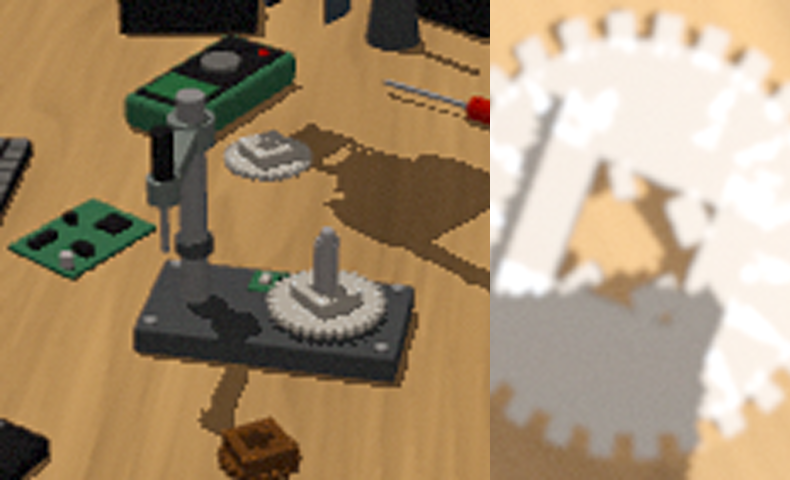

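```bash
python3 - <<'E'
from h import *
pick((.5896,-.3185),127.5); e=place(1); print(ctrl.current_t())
if abs(e)<.0015:
    release(); cogpose((.4446,.2243),30,"c2b"); print(ctrl.current_t(),ctrl.current_q())
E
```

```text
at [ 0.5899 -0.3187  0.0089]
grip 0.4583049316231262 F [-0.9783 -0.818  -1.657 ]
grip 0.46118001469956615
over grip 0.457245780833762 t 38.5
hit True z-err 0.0002799945849553953 xy [-0.  0.] F [-0.3094  0.2942  7.8738] M [-0.0459  0.3194 -0.0564] grip 0.45792813330897836
40.6
disc [0.4477 0.2266] 72.80635833740234
disc [0.4477 0.2267] 72.60218811035156 groove (42, array([43. , 27.6, 26.8, 25.4])) t 43.65
43.65 [ 12.7494  25.117   98.8572   0.0006  55.8652 -17.2353]
```

```bash
python3 - <<'E'
from h import *
pick((.4477,.2267),42); e=place(2); print(ctrl.current_t())
if abs(e)<.0015:
    release(); cogpose((.565,.337),30,"c1b"); print(ctrl.current_t(),ctrl.current_q())
E
```

```text
at [0.4479 0.2268 0.0088]
grip 0.45715194641929274 F [-0.04   -0.0616 -0.9021]
grip 0.4587956648153727
over grip 0.4544017235560025 t 48.9917
hit True z-err 0.0001008054417008103 xy [-0.0001 -0.    ] F [1.0367 0.3675 4.1395] M [-0.1351  0.01    0.0656] grip 0.45676976702495337
50.6833
disc [0.5674 0.338 ] 62.69102096557617
disc [0.567  0.3378] 62.7910041809082 groove (283, array([45. , 23. , 24.4, 26.2])) t 53.9083
53.9083 [ 19.9438  35.8596  76.5238   0.0013  67.4338 -10.0457]
```

```bash
python3 - <<'E'
from h import *
pick((.567,.3378),283,90); e=place(3,90,down=.135); print(ctrl.current_t())
if abs(e)<.0015:
    release()
    im,c=look((.60,.0),.2,0,.36,"knob"); np.savez("knob.npz",T=c[1]); print(ctrl.current_t())
    s,_=snap("side","sp4"); a=cv2.resize(s[170:310,250:400],(400,373),interpolation=cv2.INTER_CUBIC)
    cv2.imwrite("pics/v2.png",np.hstack([a,cv2.resize(im[20:280,180:460],(400,373))]))
E
```

```text
at [0.5673 0.338  0.0089]
grip 0.45975642685518786 F [-0.6137 -1.1719 -1.0831]
grip 0.45506832520398155
over grip 0.4575043736180784 t 59.725
hit True z-err 0.00021035712360527314 xy [-0.0001  0.    ] F [ 0.0235 -0.4303  7.558 ] M [-0.0863  0.0877  0.0248] grip 0.45879033821501164
61.2
64.5667
```

View pics/v2.png

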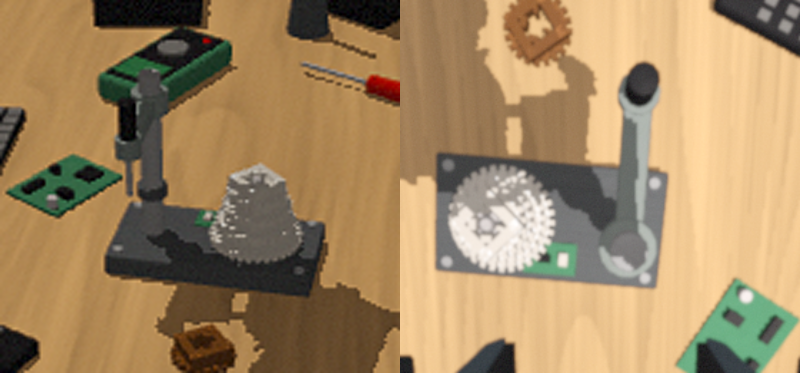

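```bash
cat >> h.py <<'E'
UY=-4.55; COL=AX+.110*np.array([np.cos(np.radians(UY)),np.sin(np.radians(UY))])
def kn(phi,z,rad=.0935):
    d=np.radians(UY+180-np.degrees(1.75)+phi); return np.r_[COL+rad*np.array([np.cos(d),np.sin(d)]),z],R(np.degrees(d)-90)
def swing(a,b,z,last=12):
    s=np.sign(b-a); hit=False
    for phi in np.r_[np.arange(a+10*s,b,10*s),b]:
        p,r=kn(phi,z); hit=ctrl.move_l(p,.09,ori=r,contact_N=7)
        if hit: break
    p=ctrl.current_tool_pos()[:2]-COL; got=np.degrees(np.arctan2(p[1],p[0]))-(UY+180-np.degrees(1.75))
    print("swing end cmd",phi,"hit",hit,"phi",(got+180)%360-180,"F",ctrl.current_contact_force(),"t",ctrl.current_t()); return (got+180)%360-180
E
python3 - <<'E'
from h import *
T=np.load("knob.npz")["T"];c=(ctrl.camera_params("wrist"),T); im=cv2.imread("pics/knob.png")
print("pred",proj(c,[kn(0,.228)[0],[*COL,.21]]))
m=(im.max(2)<50).astype(np.uint8); m[:40]=0;m[110:]=0;m[:,:320]=0;m[:,390:]=0
n,l,s,ce=cv2.connectedComponentsWithStats(m)
for i in range(1,n):
    if s[i,4]>40: print(s[i],ce[i])
    v=(l==i)
    if s[i,4]>40:
        print(ray(c,ce[i],.22))
print(kn(0,.228)[0],kn(100.3,.228)[0])
E
```

```text
pred [[373.6347  78.1962]
 [339.6737 194.8024]]
[338  76  18  17 123] [344.8862  86.4146]
[[0.6171 0.0491 0.22  ]]
[0.6384 0.0537 0.228 ] [ 0.5212 -0.0294  0.228 ]
```

```bash
python3 - <<'E'
from h import *
T=np.load("knob.npz")["T"];c=(ctrl.camera_params("wrist"),T); im=cv2.imread("pics/knob.png")
cr=np.clip(im[45:215,300:400].astype(float)*1.6,0,255).astype(np.uint8)
cv2.imwrite("pics/knobc.png",cv2.resize(cr,None,fx=3.5,fy=3.5,interpolation=cv2.INTER_CUBIC))
for uv in [(350,72),(350,74)]:
    d=ray(c,uv,.228)[0]; v=d[:2]-COL; print(d,np.linalg.norm(v),np.degrees(np.arctan2(v[1],v[0])))
E
```

```text
[0.6204 0.058  0.228 ] 0.09489839396930506 86.42192424134865
[0.6204 0.0566 0.228 ] 0.09350114711549584 86.35268206596217
```

View pics/knobc.png

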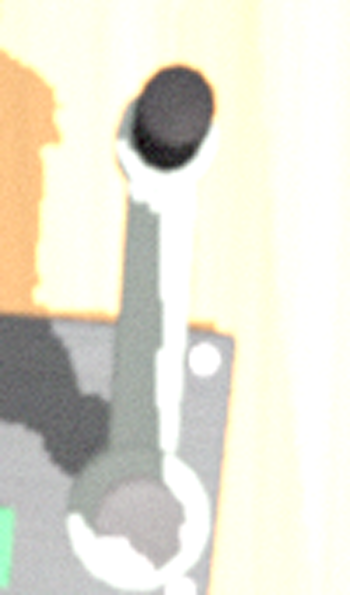

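```bash
python3 - <<'E'
from h import *
ctrl.command_gripper(.32)
p,r=kn(11,.26); ctrl.goto(p,r); print(p,ctrl.current_tool_pos())
p,r=kn(11,.200); print("contact",ctrl.move_l(p,.06,contact_N=5),ctrl.current_tool_pos())
f=swing(11,108,.200)
p,r=kn(f-3,.200); ctrl.move_l(p,.05); p,r=kn(f-3,.27); ctrl.move_l(p,.15)
ctrl.sleep(.1)
ctrl.goto(*kn(40,.33)); 
im,_=snap("top","g1"); s,_=snap("side","g1s"); w,c=snap("wrist","g1w")
cv2.imwrite("pics/v3.png",np.hstack([cv2.resize(s[150:320,240:410],(400,400),interpolation=cv2.INTER_CUBIC),cv2.resize(im[220:320,300:400],(400,400),interpolation=cv2.INTER_CUBIC)]))
print(ctrl.current_t())
E
```

```text
[0.6207 0.0566 0.26  ] [0.621  0.0563 0.2605]
contact False [0.6209 0.0566 0.2004]
swing end cmd 108 hit False phi 107.40423925192931 F [0.585  5.4305 0.5631] t 70.375
72.7833
```

View pics/v3.png

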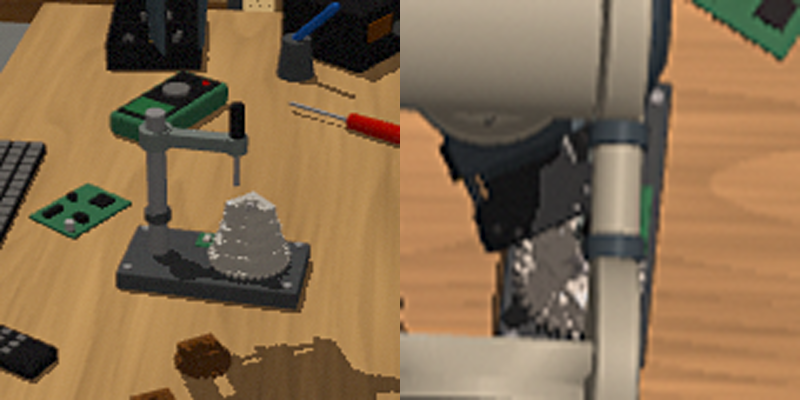

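```bash
cat >> h.py <<'E'
def findknob(phi,name=None,yaw=0):
    p,_=kn(phi,.228); im,c=look(p[:2],.228,yaw,.36,name)
    u=proj(c,[p])[0]; g=cv2.medianBlur(im.max(2),3); m=(g<85).astype(np.uint8); roi=np.zeros_like(m); cv2.circle(roi,tuple(u.astype(int)),28,1,-1)
    n,l,s,ce=cv2.connectedComponentsWithStats(m*roi)
    for i in range(1,n):
        if s[i,4]>120:
            d=ray(c,ce[i],.22)[0]; v=d[:2]-COL; print("knob?",s[i],ce[i],"pred",u,d,"r",np.linalg.norm(v),"phi",(np.degrees(np.arctan2(v[1],v[0]))-(UY+180-np.degrees(1.75))+180)%360-180)
    return im,c,u
E
python3 - <<'E'
from h import *
im,c,u=findknob(100.3,"k2",0); u=u.astype(int)
cv2.imwrite("pics/k2c.png",cv2.resize(np.clip(im[u[1]-45:u[1]+45,u[0]-60:u[0]+60]*1.5,0,255).astype(np.uint8),None,fx=5,fy=5,interpolation=cv2.INTER_CUBIC))
E
```

```text
knob? [312 141  23  23 405] [322.8963 152.0494] pred [322.5941 151.9907] [ 0.5215 -0.0294  0.22  ] r 0.09326582377672409 phi 100.33448158134047
```

View pics/k2c.png

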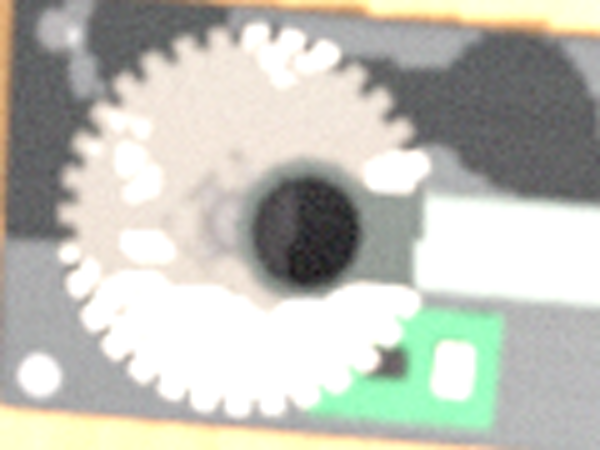

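```bash
python3 - <<'E'
from h import *
ctrl.command_gripper(0.); p,r=kn(100.3,.245); ctrl.goto(p,r)
f0=ctrl.current_contact_force()
z0=.245
for z in (.225,.215,.205,.195,.185,.178,.172,.170):
    p,_=kn(100.3,z); h=ctrl.move_l(p,.03,contact_N=14); print(z,h,ctrl.current_tool_pos()[2],ctrl.current_contact_force()-f0)
    if h: break
ctrl.sleep(1.0); print(ctrl.current_contact_force()-f0)
s,_=snap("side","press"); cv2.imwrite("pics/pressc.png",cv2.resize(s[130:300,230:400],(500,500),interpolation=cv2.INTER_CUBIC))
print(ctrl.current_t())
E
```

```text
0.225 False 0.22515425541777304 [-2.075   0.0203  3.7913]
0.215 False 0.21488435223876662 [-2.0989 -0.1762  4.8973]
0.205 False 0.205091592330788 [-3.8641 -0.0357  5.8205]
0.195 False 0.19521097899801315 [-4.0967  0.8599  7.79  ]
0.185 False 0.18528782688960674 [-4.8325  0.0445  9.3624]
0.178 False 0.1783099308515476 [-4.4832  0.1326 10.7858]
0.172 False 0.17251307140199848 [-6.8979  0.2909 15.8478]
0.17 False 0.17101683426374267 [-17.8509   1.7009  33.0964]
[-16.7352   1.158   33.0781]
80.3167
```

View pics/pressc.png

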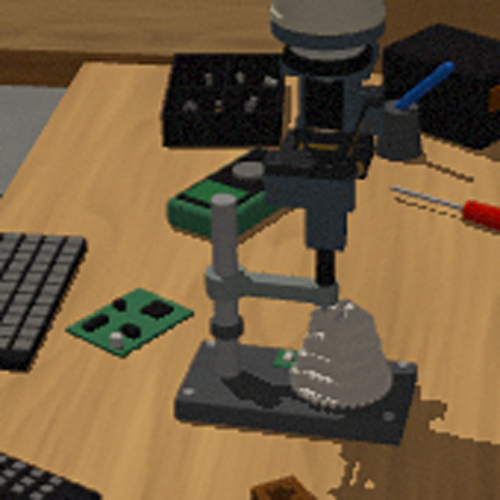

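```bash
python3 - <<'E'
from h import *
p,r=kn(100.3,.235); ctrl.move_l(p,.05); ctrl.move_l(kn(100.3,.27)[0],.15); ctrl.command_gripper(.32)
print("contact",ctrl.move_l(kn(100.3,.2)[0],.06,contact_N=5),ctrl.current_tool_pos())
f=swing(100.3,-8,.200)
ctrl.move_l(kn(f+3,.2)[0],.05); ctrl.move_l(kn(f+3,.29)[0],.15)
im,c,u=findknob(0,"k3",0)
print(ctrl.current_t())
E
```

```text
contact False [ 0.5215 -0.0294  0.2004]
swing end cmd -8.0 hit False phi -7.102749099258517 F [-5.0766  2.0632  2.7186] t 87.7167
knob? [314 142  22  23 410] [324.4634 152.8317] pred [323.5789 152.1679] [0.6391 0.0531 0.22  ] r 0.09314803341382168 phi -0.5045697954402613
89.5083
```

```bash
python3 - <<'E'
from h import *
ctrl.goto([.35,.45,.4],R(50)); ctrl.sleep(.3)
t,_=snap("top","f"); s,_=snap("side","fs")
cv2.imwrite("pics/v4.png",np.hstack([cv2.resize(t[220:350,180:390],(500,310),interpolation=cv2.INTER_CUBIC),cv2.resize(s[170:310,260:400],(300,310),interpolation=cv2.INTER_CUBIC)]))
print(ctrl.current_t())
E
```

```text
91.875
```

```bash
python3 - <<'E'
from h import *
im=cv2.imread("pics/f.png"); hsv=cv2.cvtColor(im,cv2.COLOR_BGR2HSV); p=ctrl.camera_params("top"); c=(p,np.array(p["pose"]))
m=((hsv[...,2]>150)&(hsv[...,1]<50)).astype(np.uint8)
n,l,s,ce=cv2.connectedComponentsWithStats(cv2.morphologyEx(m,cv2.MORPH_CLOSE,np.ones((3,3))))
for i in range(1,n):
    if s[i,4]>60 and 140<ce[i,1]<330: print("white",s[i],ce[i])
d=(im.max(2)<40).astype(np.uint8); d[:290]=0; d[345:]=0; d[:,:180]=0; d[:,240:]=0
n,l,s,ce=cv2.connectedComponentsWithStats(d)
for i in range(1,n):
    if s[i,4]>30: print("dark in tray",s[i],ce[i])
print("expected cap top",proj(c,[[.409,.371,.084]]),"stack top",proj(c,[[*AX,.102]]))
ctrl.sign_off()
E
```

```text
white [149 153  45  36 889] [171.1721 172.5174]
white [227 163  13  14 134] [233.1493 169.5224]
white [213 199  24  24 307] [224.6091 210.3257]
white [329 271  32  33 638] [346.4216 285.3966]
dark in tray [198 311  17  13 196] [206.2704 316.7449]
expected cap top [[203.2203 315.7446]] stack top [[345.4098 285.497 ]]
the job is handed in; nothing more can be done
```

I did the whole job in the order asked and handed it in at about 92 s of the 210 s allowed.

- **Cap:** I lifted the dust cap off and stood it upright in the grey tray. The last top picture shows it still there.
- **Cogs:** All four were on the bench. I stacked them largest to smallest with the wide groove on the wide spline. Each went home at the first try, stopping within 0.3 mm of its expected height. In the last top picture, the stack is the only white cog shape left.
- **Gauge:** I swung the arm in until the knob sat at 100.3°, which is the 1.75 rad stop. I then pressed it 55 mm down until the force rose sharply to about 33 N, held it 1 s, and let it rise. Swung back, it measured -0.5°, which is the park stop within camera error.

- **Start position of the gauge arm:** It stood about 11° off its park stop at the start. I returned it to the stop itself, not to that angle.
- **Checks not made:** The gauge foot has no reading I could take, so I could not confirm the stack height number. My last picture could not be viewed because the viewing limit was reached, so I checked it by colour masks only.
- **Disturbances:** I saw no knocked cog and no slackened grip.

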